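# Tip the box drill jig and bring it up to the rails

## Robot

A 7-joint arm with a two-finger parallel gripper is mounted at the origin on a cart in front of the work surface, level with it; the furniture and walls round the work are solid. World frame = base frame: x ahead of the robot, y to its left, z up, the work surface at z = 0. Lengths are in mm, angles in rad, forces in N, time in s.
With the tool pointing down it reaches from about 400 to 875 mm from the base axis. Payload 6.5 kg.
Tool frame: the origin (TCP) lies at the very end of the fingers, on their centre line; the grasp point (between the pads) lies behind it (ctrl.grip_depth is the z of the grasp point in the tool frame, in mm); z points along the fingers, y is the line along which they close (so a half turn about z gives the same grasp; the last joint's range is limited). The gripper opens to 85 mm and grips with 20 to 120 N. Pads are 22 mm wide; open, the fingers measure 114 mm over their backs; the gripper's body (76 mm by 85 mm) begins 54 mm behind the grasp point. The pads swing forward as they close: fully open they stand 13 mm farther back than shut.
Start: joints at [-1.228, 0.536, -0.004, 1.538, 0.003, 1.067, -0.071], TCP at [258.375, 596.433, 231.29] pointing down, gripper open.
Joint ranges: [-2.7, 2.7], [-0.37, 2.16], [-1.27, 1.26], [0.24, 2.4], [-1.31, 4.45], [0.19, 1.91], [-2.76, 2.76]. Speed limits (rad/s): [2.39, 2.39, 3.14, 3.14, 3.14, 3.14, 3.14].

## Interface

Orientations are given as a unit quaternion [x, y, z, w].
In Python, from plant import sensors, camera, ticket, ctrl gives the robot as it stands.
- The arm moves only by the tool move_arm, never from a script. Its argument "motion" is a list of rows, each an object of numbers: "tx", "ty", "tz": the shift along the tool's x, y, z in mm; "spin": the turn about the tool's z in rad; "hand": the finger opening in mm, from 0 to 85.4. A call has 1 to 12 rows; each row is the pose to reach, as a shift and turn from the pose commanded when the call began, along the tool's axes at that moment; what a row does not reach only later rows make up. A row lasts 1/8 s, in which the tool goes at most 62.5 mm and 10.7 degrees, less where a joint would pass 70% of its speed; a pose out of reach is approached as far as the arm can. A call with a gripper value outside its range is refused whole. The fingers move at their own pace and stop on an object; "squeeze" is the grip in N (left out, the last holds). Time passes only in rows, so rows that repeat a pose let the fingers close. It gives the time, the measured TCP pose, the force, the opening and the grip force at its end, in the units of the state.
- sensors.get_state(): the state, without advancing time (a new reading comes with each control period).
- camera(name): name is "side" or "top" or "wrist"; returns a dict with "image" (400x640x3 uint8, red, green, blue), "range_z" (400x640 float32, mm along the optical axis (not along the pixel's ray), 0 where there is no reading), "K" (3x3 intrinsics, pixels), "dist_coeffs" ([k1, k2, p1, p2, k3] as OpenCV has them; the pictures are not rectified), "view" (4x4, takes a point from world to camera coordinates). Camera axes: x right, y down, z forward; pixel columns grow to the right and rows downward; lengths in mm; the calibration is good to about 2 mm. A picture is of the moment at which its call begins.
- ticket.hand_in(): hands the job in; it is judged then, once.
The state is a dict: "t": time; "joint_pos": joint angles; "qvel": joint speeds; "tau": joint torques, N m; "position": TCP position; "tcp_rot": TCP orientation; "force": force on the tool from outside, world axes, zero at the start; "wrist_torque": the same for the moment, N m; "opening": opening from 0.0 (shut) to 1.0 (fully open); "grasp_force": force on a finger pad.
Only numpy, scipy, OpenCV 4.12 (cv2) and the standard library are available. Lean on these libraries where they do the work, as an engineer would, in place of code of your own. Each camera call takes 0.05 s, during which the arm holds its last target. There are 200 camera calls.

## Task

The holes through the top of the box drill jig are done and the cross holes come next. Push the jig over a quarter turn, away from the robot, so that it lands on the four feet on its far side and the face with the two drill bushes looks up; then push it along the drilling plate until it sits square and tight against both the rear rail and the side rail. Only push it with the fingertips, never grip or lift it, and leave the other things on the bench where they are.

Things in the scene. Friction and masses are not known exactly. Their poses are not given: they have to be found in the camera images.
- drill_jig: Box drill jig: hollow aluminium box on dark steel feet, loose, about 0.85 kg, a bronze bush clamped inside. Origin: middle of its underside (ends of the 10 mm feet it starts on). At the start z is up and x points from the near face, with two small drill bushes (x = -30 mm), to the far face (x = +30; its four feet end at x = +44). The box spans z = 10 to 110, y = -45 to +45 mm.
- jig_face (a point): Point on the jig at (-30, 0, 100) mm of its frame: near the upper edge of the face with the two drill bushes. Pushed here the jig tips about its far lower feet (their edge at x = +24 mm), may rest half-way at 35 degrees, and past 44 degrees falls on to its far-face feet; pushed low it slides. Friction about 0.6. Tipped, its own x points down and this face is on top, 74 mm above the plate.
- jig_nose (a point): Point on the jig at (0, 0, 110) mm of its frame: middle of the face with the one large drill bush, on top at the start. After tipping it looks away from the robot and goes against the rear rail.
- jig_side (a point): Point on the jig at (0, -45, 60) mm of its frame: middle of its right side, which goes against the side rail. A clamp knob 17 mm across stands 19 mm proud here and passes over the rail. The other side (y = +45) has a window from z = 22 to 88, x = -12 to +12 mm; tipped, that side is solid from 14 to 32 mm and from 56 to 74 mm over the plate.
- jig_centre (a point): Point in the middle of the jig, at (7, 0, 60) mm of its frame; the centre of mass lies within 10 mm of it. Tipped, the jig's end away from the rear rail is the old underside: a flat face at z = 10 mm and four feet to z = 0, at y = +-35 mm, 16 mm above and below the own x = 0 line, which is 44 mm over the plate.
- drill_plate: Steel drilling plate fixed to the bench, 12 mm thick; origin on its underside; spans x = -170 to +160, y = -140 to +140 mm. Own x points away from the robot, y to the left. Rear rail: face at x = +125 mm looking to -x, from y = -90 to +135. Side rail on the right: face at y = -105 mm looking to +y, from x = -40 to +110. Rails are 20 mm thick, 28 mm high above the plate.
- rail_corner (a point): Point on the drilling plate's top where the faces of the two rails would meet, at (125, -105, 12) mm of the plate's frame.
- next_bush: Bystander: flanged bronze bush, 46 mm across, 40 mm high, standing to the left of the plate; loose. Origin: middle of its underside.
- valve_body: Bystander: valve body, a bronze head on a steel cross block, 48 x 42 x 98 mm, standing to the left of the plate; loose. Origin: middle of its underside.
- hex_key: Bystander: hex key, 38 x 104 x 8 mm, lying on the bench to the left of the plate's near edge; loose. Origin: middle of its underside.
Mind the look-alikes: they are no part of the job. Several things have the shape of the drill_jig; the one meant has the colours described above.

How it is judged:
By the outcome, as a careful person would: the job done as asked, in the order asked, and still so for the second after the job is handed in, with the robot touching nothing.
It also fails if it takes over 72 s, if anything falls off the work surface, if the arm or the gripper's body presses on something with over 40 N, if the wrist force passes 120 N, or if a joint passes its speed limit or range.

## Working session

There is one attempt and no reset: what is moved stays moved. The work goes in short steps, Python scripts to look and compute and a tool call to move; the robot and the scene stay as the last step left them, time stands still between calls to the robot, and variables do not carry over. Pictures are saved under pics/ and viewed, at most 10 in all, crops included, and the job is handed in when it is done.

Besides the shell and the picture viewer there is one more tool, called after "Emit:" as name(argument=value, ...), one argument or row to a line, values as JSON. move_arm: Moves the arm, as the interface text tells. Its arguments: {"type":"object","properties":{"motion":{"type":"array"},"squeeze":{"type":"number"}},"required":["motion"]}

```bash
mkdir -p pics; cat > h.py <<'E'
import numpy as np, cv2
from plant import sensors, camera, ticket, ctrl
def pts(c):
    d=c["range_z"]; h,w=d.shape
    u,v=np.meshgrid(np.arange(w),np.arange(h))
    p=cv2.undistortPoints(np.stack([u,v],-1).reshape(-1,1,2).astype(np.float32),c["K"],c["dist_coeffs"]).reshape(h,w,2)
    X=np.dstack([p[...,0]*d,p[...,1]*d,d]); V=c["view"]
    W=(X-V[:3,3])@V[:3,:3]; W[d<=0]=np.nan
    return W
def save(c,n): cv2.imwrite(f"pics/{n}.png",c["image"][...,::-1])
E
python3 - <<'E'
from h import *
s=sensors.get_state(); print({k:np.round(v,3) for k,v in s.items()}, ctrl.grip_depth)
a=camera("top"); b=camera("side")
np.savez("c0.npz",top=pts(a),side=pts(b),it=a["image"],is_=b["image"])
save(a,"top0"); save(b,"side0")
E
```

```text
{'t': np.float64(0.0), 'joint_pos': array([-1.228,  0.537, -0.004,  1.539,  0.003,  1.067, -0.071]), 'qvel': array([ 0.   ,  0.   , -0.   , -0.   , -0.001,  0.   , -0.002]), 'tau': array([ 0.0000e+00, -5.8339e+01,  1.0480e+00, -2.5911e+01,  1.2000e-02,
        9.0000e-03, -0.0000e+00]), 'position': array([258.133, 595.842, 230.407]), 'tcp_rot': array([ 0.203,  0.979, -0.001, -0.   ]), 'force': array([0.915, 0.568, 0.292]), 'wrist_torque': array([-0.024,  0.042,  0.002]), 'grasp_force': np.float64(0.0), 'opening': np.float64(1.001)} -18.700000000000003
```

View pics/top0.png

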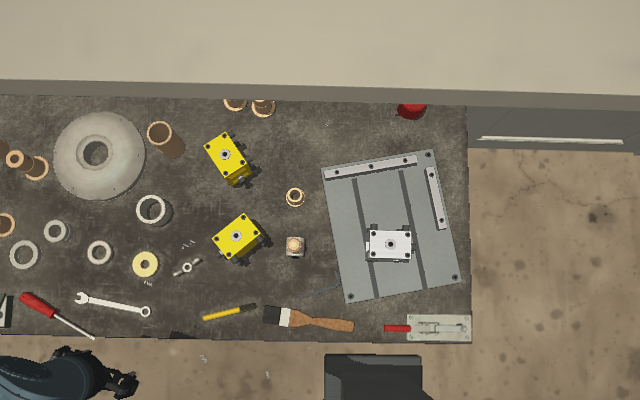

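View pics/side0.png

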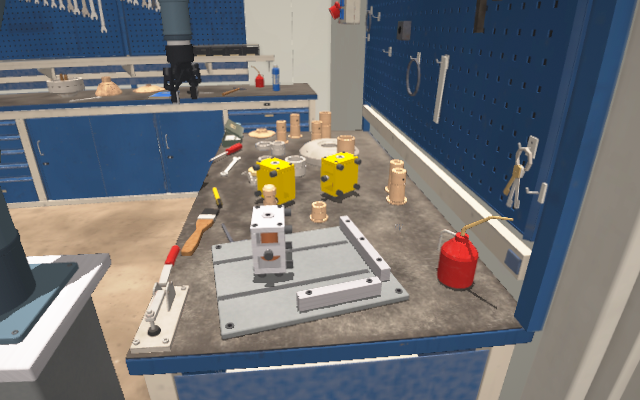

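The top view shows three jig-shaped things: yellow at (228,158), yellow at (237,237), and bare aluminium with dark feet at (390,244) on the plate. The aluminium one fits. In the side view it stands at (268,240), with the rails at (365,248) and (340,293). I'll confirm it in a crop and measure.

```bash
python3 - <<'E'
from h import *
z=np.load("c0.npz"); T=z["top"]; S=z["side"]
cv2.imwrite("pics/crop.png",cv2.resize(z["it"][140:310,300:480,::-1],None,fx=3.3,fy=3.3,interpolation=cv2.INTER_CUBIC))
def rect(W,roi,lo,hi,n):
    v0,v1,u0,u1=roi; P=W[v0:v1,u0:u1]; m=(P[...,2]>lo)&(P[...,2]<hi)
    k,l,st,_=cv2.connectedComponentsWithStats(m.astype(np.uint8))
    for i in range(1,k):
        if st[i,4]>60:
            Q=P[l==i]; r=cv2.minAreaRect(Q[:,:2].astype(np.float32)); print(n,st[i],np.round(r[0],1),np.round(r[1],1),round(r[2],2),np.round(np.median(Q[:,2]),1)); print(np.round(cv2.boxPoints(r),1).tolist())
roi=(140,310,300,475)
rect(T,roi,7,17,"plate"); rect(T,roi,33,46,"rail"); rect(T,roi,112,130,"jig")
rect(T,(170,330,200,370),25,120,"left")
rect(S,(190,300,235,300),112,130,"jigS")
rect(S,(200,310,290,400),34,46,"railS")
for v,u in [(244,390),(247,365)]: print(T[v,u])
E
```

```text
plate [   20     9   142   155 12093] [564.7  42.8] [334.6 282.5] 11.35 13.1
[[372.8999938964844, 148.39999389648438], [428.5, -128.60000610351562], [756.5999755859375, -62.70000076293945], [700.9000244140625, 214.1999969482422]]
plate [  8 130  32  26  93] [412.3 192.6] [32.1 87.2] 42.32 9.0
[[371.0, 214.0], [429.79998779296875, 149.5], [453.5, 171.10000610351562], [394.79998779296875, 235.60000610351562]]
rail [ 24  15  94  24 797] [696.8  93.7] [ 21.1 224.7] 11.2 40.9
[[664.5999755859375, 201.89999389648438], [708.2999877929688, -18.5], [729.0, -14.399999618530273], [685.2999877929688, 206.0]]
rail [125  26  22  64 558] [626.2 -61.4] [150.2  22.6] 11.95 41.1
[[550.4000244140625, -65.9000015258789], [555.0999755859375, -88.0], [702.0, -56.900001525878906], [697.4000244140625, -34.79999923706055]]
jig [  69   84   42   36 1268] [512.4  60.3] [89.2 74.7] 89.57 123.2
[[474.79998779296875, 16.0], [549.4000244140625, 15.5], [550.0999755859375, 104.69999694824219], [475.5, 105.19999694824219]]
left [ 19   0  33  16 296] [658.9 402.6] [31.5 64. ] 18.1 71.6
[[634.0, 428.1000061035156], [65
[... 1350 characters left out ...]
 [22  1 14  8 83] [621.7 273.6] [35.8 32.5] 84.59 38.6
[[603.9000244140625, 257.29998779296875], [636.2000122070312, 254.1999969482422], [639.5999755859375, 289.8999938964844], [607.2000122070312, 293.0]]
railS [ 49  15  52  57 635] [693.8  95. ] [ 21.2 226.2] 11.35 39.1
[[661.0999755859375, 203.8000030517578], [705.5999755859375, -18.0], [726.4000244140625, -13.800000190734863], [681.9000244140625, 207.89999389648438]]
railS [  6  76  86  25 789] [623.1 -59.5] [149.6  22.6] 11.12 38.6
[[547.5, -62.900001525878906], [551.9000244140625, -85.0], [698.7000122070312, -56.20000076293945], [694.2999877929688, -34.0]]
[506.05773381  59.72755941 123.6209942 ]
[505.74058163 104.92950048  35.07436071]
```

View pics/crop.png

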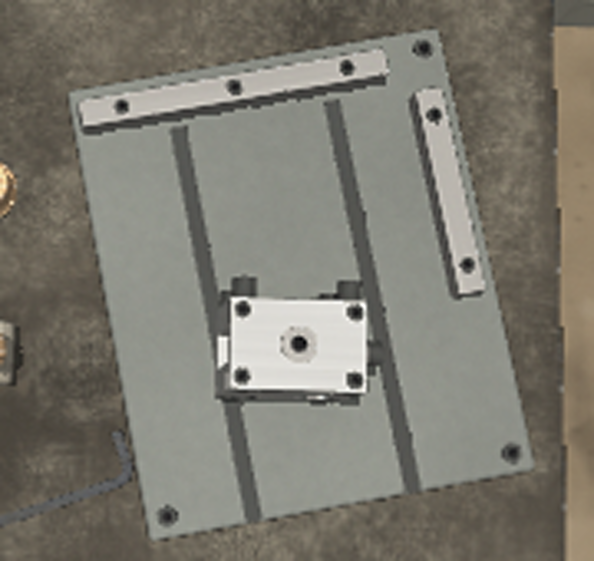

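The crop confirms it: aluminium box with dark feet, far-face feet at crop (245,285) and (350,288), knob on the right, all matching the description. The rear rail is at crop (235,90) and the side rail at (448,190). Now I'll fly behind it.

Emit:
move_arm(
  motion=[
    {"tx": -30, "ty": -35, "tz": 0, "spin": -0.1, "hand": 40},
    {"tx": -70, "ty": -80, "tz": 0, "spin": -0.2, "hand": 40},
    {"tx": -108, "ty": -123, "tz": 0, "spin": -0.3, "hand": 40},
    {"tx": -146, "ty": -167, "tz": 0, "spin": -0.408, "hand": 40},
    {"tx": -184, "ty": -210, "tz": 0, "spin": -0.408, "hand": 40},
    {"tx": -222, "ty": -254, "tz": 0, "spin": -0.408, "hand": 40},
    {"tx": -260, "ty": -297, "tz": 10, "spin": -0.408, "hand": 40},
    {"tx": -298, "ty": -340, "tz": 20, "spin": -0.408, "hand": 40},
    {"tx": -330, "ty": -377, "tz": 30, "spin": -0.408, "hand": 40},
    {"tx": -355, "ty": -406, "tz": 40, "spin": -0.408, "hand": 40},
    {"tx": -370, "ty": -423, "tz": 50, "spin": -0.408, "hand": 40},
    {"tx": -370, "ty": -423, "tz": 50, "spin": -0.408, "hand": 40},
  ],
)

```text
t: 1.6
position: [429.3, 59.5, 180.6]
tcp_rot: [0.002, 1.0, -0.0, -0.001]
force: [0.6, 0.5, 1.0]
opening: 0.468
grasp_force: 0.0
```

Emit:
move_arm(
  motion=[
    {"tz": 30},
    {"tz": 60},
    {"tz": 73},
    {"tx": -10, "tz": 73},
    {"tx": -20, "tz": 73},
    {"tx": -26, "tz": 73},
    {"tx": -32, "tz": 73},
    {"tx": -38, "tz": 73},
    {"tx": -44, "tz": 73},
    {"tx": -50, "tz": 73},
    {"tx": -56, "tz": 73},
    {"tx": -60, "tz": 73},
  ],
)

```text
$.motion[0]: bad value
```

```bash
python3 - <<'E'
from h import *
b=camera("side"); save(b,"s1")
cv2.imwrite("pics/s1c.png",cv2.resize(b["image"][150:350,180:420,::-1],None,fx=2.5,fy=2.5))
E
```

```text
(no output)
```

View pics/s1c.png

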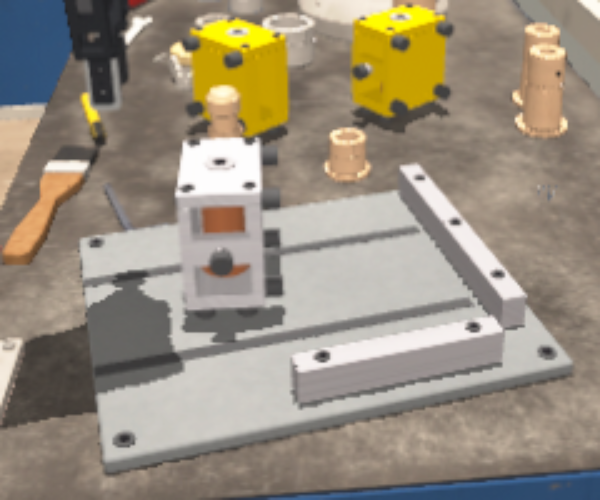

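The picture shows the jig upright and untouched at crop (222,220), with the gripper still high at (95,70). The move was refused because every row needs all its keys, so I'll send it again in full.

Emit:
move_arm(
  motion=[
    {"tx": 0, "ty": 0, "tz": 30, "spin": 0, "hand": 40},
    {"tx": 0, "ty": 0, "tz": 60, "spin": 0, "hand": 40},
    {"tx": 0, "ty": 0, "tz": 73, "spin": 0, "hand": 40},
    {"tx": -10, "ty": 0, "tz": 73, "spin": 0, "hand": 40},
    {"tx": -20, "ty": 0, "tz": 73, "spin": 0, "hand": 40},
    {"tx": -26, "ty": 0, "tz": 73, "spin": 0, "hand": 40},
    {"tx": -32, "ty": 0, "tz": 73, "spin": 0, "hand": 40},
    {"tx": -38, "ty": 0, "tz": 73, "spin": 0, "hand": 40},
    {"tx": -44, "ty": 0, "tz": 73, "spin": 0, "hand": 40},
    {"tx": -50, "ty": 0, "tz": 73, "spin": 0, "hand": 40},
    {"tx": -55, "ty": 0, "tz": 73, "spin": 0, "hand": 40},
    {"tx": -60, "ty": 0, "tz": 73, "spin": 0, "hand": 40},
  ],
)

```text
t: 3.15
position: [490.4, 61.2, 108.4]
tcp_rot: [0.0, 1.0, 0.0, 0.0]
force: [0.3, -0.7, 0.6]
opening: 0.464
grasp_force: 0.5
```

```bash
python3 - <<'E'
from h import *
b=camera("side")
cv2.imwrite("pics/s2c.png",cv2.resize(b["image"][150:350,180:420,::-1],None,fx=2.5,fy=2.5))
E
```

```text
(no output)
```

View pics/s2c.png

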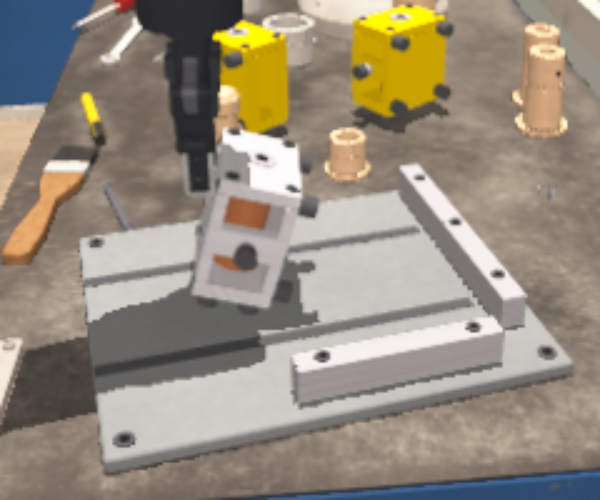

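The jig is tilting about its far feet at crop (250,300), with the fingertips on the near face at (200,185). I'll keep pushing.

Emit:
move_arm(
  motion=[
    {"tx": -5, "ty": 0, "tz": 0, "spin": 0, "hand": 40},
    {"tx": -10, "ty": 0, "tz": 0, "spin": 0, "hand": 40},
    {"tx": -15, "ty": 0, "tz": 0, "spin": 0, "hand": 40},
    {"tx": -20, "ty": 0, "tz": 0, "spin": 0, "hand": 40},
    {"tx": -25, "ty": 0, "tz": 0, "spin": 0, "hand": 40},
    {"tx": -30, "ty": 0, "tz": 0, "spin": 0, "hand": 40},
    {"tx": -35, "ty": 0, "tz": 0, "spin": 0, "hand": 40},
    {"tx": -40, "ty": 0, "tz": 0, "spin": 0, "hand": 40},
    {"tx": -44, "ty": 0, "tz": 0, "spin": 0, "hand": 40},
    {"tx": -48, "ty": 0, "tz": 0, "spin": 0, "hand": 40},
    {"tx": -52, "ty": 0, "tz": 0, "spin": 0, "hand": 40},
    {"tx": -56, "ty": 0, "tz": 0, "spin": 0, "hand": 40},
  ],
)

```text
t: 4.7
position: [546.0, 61.1, 108.3]
tcp_rot: [0.0, 1.0, -0.0, -0.0]
force: [0.2, 0.7, 0.4]
opening: 0.469
grasp_force: 0.0
```

```bash
cat >> h.py <<'E'
def jig(n,view=False):
    for cam in ("side","top"):
        c=camera(cam); W=pts(c)
        m=(W[...,2]>76)&(W[...,2]<96)&(W[...,0]>480)&(W[...,0]<720)&(W[...,1]>-70)&(W[...,1]<170)
        k,l,st,_=cv2.connectedComponentsWithStats(m.astype(np.uint8))
        for i in range(1,k):
            if st[i,4]>150:
                Q=W[l==i]; r=cv2.minAreaRect(Q[:,:2].astype(np.float32)); print(cam,st[i,4],np.round(r[0],1),np.round(r[1],1),round(r[2],2),np.round(np.median(Q[:,2]),1),np.round(cv2.boxPoints(r)).tolist())
        if view and cam==view: cv2.imwrite(f"pics/{n}.png",cv2.resize(c["image"][150:350,180:420,::-1] if cam=="side" else c["image"][140:310,300:480,::-1],None,fx=2.5,fy=2.5))
    s=sensors.get_state(); print(np.round(s["position"],1),np.round(s["force"],1),s["t"])
E
python3 -c "
from h import *
jig('s3','side')"
```

```text
side 1416 [596.3  60.2] [ 95.1 109.9] 89.73 85.4 [[541.0, 13.0], [651.0, 12.0], [651.0, 108.0], [542.0, 108.0]]
top 580 [612.4  84. ] [41.8 83.1] 86.16 87.0 [[570.0, 66.0], [652.0, 60.0], [655.0, 102.0], [572.0, 108.0]]
[546.3  61.1 108.3] [-0.7 -0.1 -0.1] 4.8
```

View pics/s3.png

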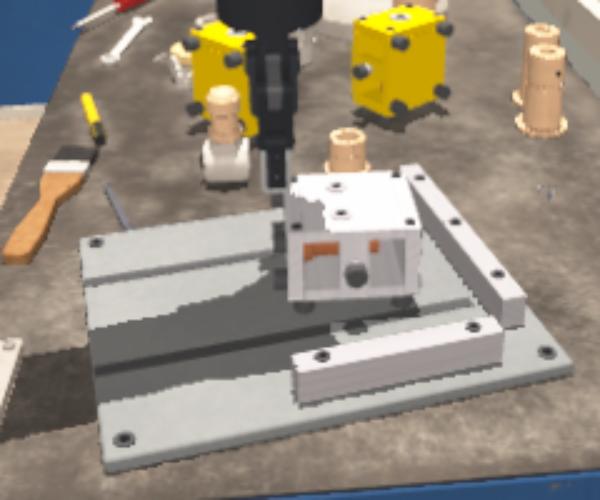

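The jig has fallen cleanly onto its far-side feet, with the bush face up at crop (350,205). It is about 40 mm from the rear rail and lies at roughly 0° yaw, against the plate's 11.3°. Next I'll retract, lower behind it, and turn the fingers to the plate's angle.

Emit:
move_arm(
  motion=[
    {"tx": 20, "ty": -5, "tz": 0, "spin": -0.05, "hand": 56},
    {"tx": 40, "ty": -10, "tz": 0, "spin": -0.1, "hand": 56},
    {"tx": 42, "ty": -16, "tz": 20, "spin": -0.15, "hand": 56},
    {"tx": 42, "ty": -16, "tz": 45, "spin": -0.197, "hand": 56},
    {"tx": 40, "ty": -16, "tz": 65, "spin": -0.197, "hand": 56},
    {"tx": 40, "ty": -16, "tz": 74, "spin": -0.197, "hand": 56},
    {"tx": 40, "ty": -16, "tz": 74, "spin": -0.197, "hand": 56},
  ],
)

```text
t: 5.68
position: [505.4, 45.1, 34.1]
tcp_rot: [-0.098, 0.995, -0.0, -0.0]
force: [-0.2, 0.7, 0.9]
opening: 0.655
grasp_force: 0.0
```

Emit:
move_arm(
  motion=[
    {"tx": -6, "ty": 0, "tz": 0, "spin": 0, "hand": 56},
    {"tx": -12, "ty": 0, "tz": 0, "spin": 0, "hand": 56},
    {"tx": -18, "ty": 0, "tz": 0, "spin": 0, "hand": 56},
    {"tx": -24, "ty": 0, "tz": 0, "spin": 0, "hand": 56},
    {"tx": -29, "ty": 0, "tz": 0, "spin": 0, "hand": 56},
    {"tx": -33, "ty": 0, "tz": 0, "spin": 0, "hand": 56},
    {"tx": -37, "ty": 0, "tz": 0, "spin": 0, "hand": 56},
    {"tx": -41, "ty": 0, "tz": 0, "spin": 0, "hand": 56},
    {"tx": -45, "ty": 0, "tz": 0, "spin": 0, "hand": 56},
    {"tx": -49, "ty": 0, "tz": 0, "spin": 0, "hand": 56},
    {"tx": -53, "ty": 0, "tz": 0, "spin": 0, "hand": 56},
    {"tx": -56, "ty": 0, "tz": 0, "spin": 0, "hand": 56},
  ],
)

```text
t: 7.18
position: [559.1, 54.7, 33.7]
tcp_rot: [-0.097, 0.995, -0.001, -0.002]
force: [-5.1, -3.3, 0.6]
opening: 0.655
grasp_force: 0.0
```

```bash
python3 -c "
from h import *
jig('s4','side')
print(np.round(sensors.get_state()['joint_pos'],2))"
```

```text
side 1348 [612.9  61.4] [138.2 112.8] 11.95 85.4 [[534.0, 102.0], [557.0, -8.0], [692.0, 21.0], [669.0, 131.0]]
top 1083 [627.4  72.1] [113.1  90. ] 8.81 87.2 [[565.0, 108.0], [578.0, 19.0], [690.0, 36.0], [676.0, 125.0]]
[559.6  55.1  33.8] [-5.  -2.6  1.1] 7.275
[-0.23  0.68  0.07  1.89 -0.08  0.58  1.65]
```

View pics/s4.png

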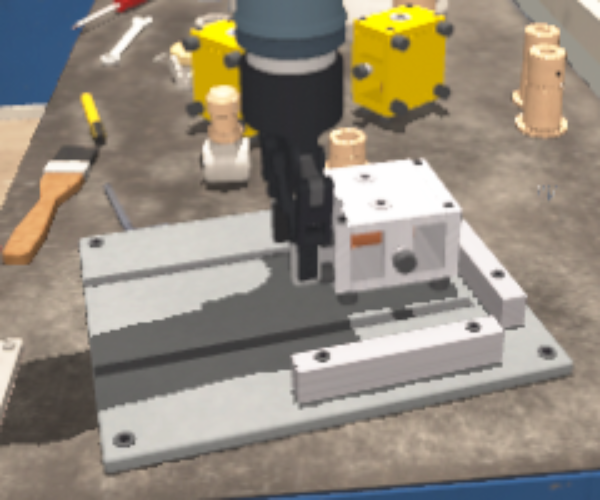

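The fingertips at crop (310,265) are on the near feet. The jig is nearly at the rear rail, with yaw about 9–10°. I'll push a little further so the rail squares it.

Emit:
move_arm(
  motion=[
    {"tx": -3, "ty": 0, "tz": 0, "spin": 0, "hand": 56},
    {"tx": -5, "ty": 0, "tz": 0, "spin": 0, "hand": 56},
    {"tx": -7, "ty": 0, "tz": 0, "spin": 0, "hand": 56},
    {"tx": -9, "ty": 0, "tz": 0, "spin": 0, "hand": 56},
    {"tx": -10, "ty": 0, "tz": 0, "spin": 0, "hand": 56},
  ],
)

```text
t: 7.9
position: [568.4, 57.9, 33.9]
tcp_rot: [-0.098, 0.995, -0.0, -0.002]
force: [-9.9, -2.3, 2.7]
opening: 0.654
grasp_force: 0.0
```

```bash
python3 -c "
from h import *
jig('s5')"
```

```text
side 1297 [621.5  63.2] [135.4 113.8] 11.11 85.5 [[544.0, 106.0], [566.0, -6.0], [699.0, 20.0], [677.0, 132.0]]
top 1029 [635.7  74.7] [109.8  90.6] 11.6 87.2 [[573.0, 108.0], [591.0, 19.0], [699.0, 41.0], [680.0, 130.0]]
[568.4  57.8  33.9] [-9.  -2.1  2.5] 8.0
```

It's square to the rear rail now. Next I'll go round to the left side with a quarter turn of the tool.

Emit:
move_arm(
  motion=[
    {"tx": 15, "ty": 0, "tz": 0, "spin": 0, "hand": 56},
    {"tx": 30, "ty": 0, "tz": -20, "spin": 0, "hand": 56},
    {"tx": 30, "ty": 10, "tz": -65, "spin": 0.15, "hand": 40},
    {"tx": 20, "ty": 30, "tz": -105, "spin": 0.32, "hand": 40},
    {"tx": 0, "ty": 55, "tz": -116, "spin": 0.49, "hand": 40},
    {"tx": -20, "ty": 80, "tz": -116, "spin": 0.66, "hand": 40},
    {"tx": -40, "ty": 95, "tz": -116, "spin": 0.83, "hand": 40},
    {"tx": -58, "ty": 95, "tz": -116, "spin": 1.0, "hand": 40},
    {"tx": -67, "ty": 95, "tz": -116, "spin": 1.17, "hand": 40},
    {"tx": -67, "ty": 95, "tz": -116, "spin": 1.34, "hand": 40},
    {"tx": -67, "ty": 95, "tz": -116, "spin": 1.5, "hand": 40},
    {"tx": -67, "ty": 95, "tz": -116, "spin": 1.571, "hand": 40},
  ],
)

```text
t: 9.5
position: [619.2, 165.8, 151.1]
tcp_rot: [0.635, 0.773, 0.002, 0.001]
force: [0.7, -0.0, -0.1]
opening: 0.473
grasp_force: 0.0
```

Emit:
move_arm(
  motion=[
    {"tx": 0, "ty": 0, "tz": 50, "spin": 0, "hand": 40},
    {"tx": 0, "ty": 0, "tz": 100, "spin": 0, "hand": 40},
    {"tx": 0, "ty": 0, "tz": 118, "spin": 0, "hand": 40},
    {"tx": -15, "ty": 0, "tz": 118, "spin": 0, "hand": 40},
    {"tx": -28, "ty": 0, "tz": 118, "spin": 0, "hand": 40},
    {"tx": -34, "ty": 0, "tz": 118, "spin": 0, "hand": 40},
    {"tx": -40, "ty": 0, "tz": 118, "spin": 0, "hand": 40},
    {"tx": -46, "ty": 0, "tz": 118, "spin": 0, "hand": 40},
    {"tx": -52, "ty": 0, "tz": 118, "spin": 0, "hand": 40},
    {"tx": -58, "ty": 0, "tz": 118, "spin": 0, "hand": 40},
    {"tx": -64, "ty": 0, "tz": 118, "spin": 0, "hand": 40},
    {"tx": -70, "ty": 0, "tz": 118, "spin": 0, "hand": 40},
  ],
)

```text
t: 11.0
position: [632.3, 98.7, 34.1]
tcp_rot: [0.634, 0.774, 0.002, -0.001]
force: [-1.7, 7.4, 3.7]
opening: 0.468
grasp_force: 0.0
```

```bash
python3 -c "
from h import *
jig('s6')"
```

```text
side 1780 [638.   52.4] [114.1 118.3] 11.52 85.4 [[570.0, 99.0], [594.0, -17.0], [706.0, 6.0], [682.0, 122.0]]
[632.6  97.1  34. ] [0.4 4.3 1.1] 11.1
```

Emit:
move_arm(
  motion=[
    {"tx": -5, "ty": 0, "tz": 0, "spin": 0, "hand": 40},
    {"tx": -10, "ty": 0, "tz": 0, "spin": 0, "hand": 40},
    {"tx": -15, "ty": 0, "tz": 0, "spin": 0, "hand": 40},
    {"tx": -20, "ty": 0, "tz": 0, "spin": 0, "hand": 40},
    {"tx": -25, "ty": 0, "tz": 0, "spin": 0, "hand": 40},
    {"tx": -29, "ty": 0, "tz": 0, "spin": 0, "hand": 40},
    {"tx": -32, "ty": 0, "tz": 0, "spin": 0, "hand": 40},
    {"tx": -34, "ty": 0, "tz": 0, "spin": 0, "hand": 40},
    {"tx": -36, "ty": 0, "tz": 0, "spin": 0, "hand": 40},
    {"tx": -38, "ty": 0, "tz": 0, "spin": 0, "hand": 40},
  ],
)

```text
t: 12.35
position: [639.3, 61.2, 33.6]
tcp_rot: [0.634, 0.773, 0.002, -0.001]
force: [-1.5, 7.0, 2.9]
opening: 0.468
grasp_force: 0.0
```

```bash
python3 -c "
from h import *
jig('s7','side')"
```

```text
side 2019 [645.9  15.7] [115.8 119.1] 11.7 85.3 [[577.0, 62.0], [601.0, -54.0], [715.0, -31.0], [691.0, 86.0]]
[639.5  60.5  33.6] [-1.2  7.2  3.1] 12.45
```

View pics/s7.png

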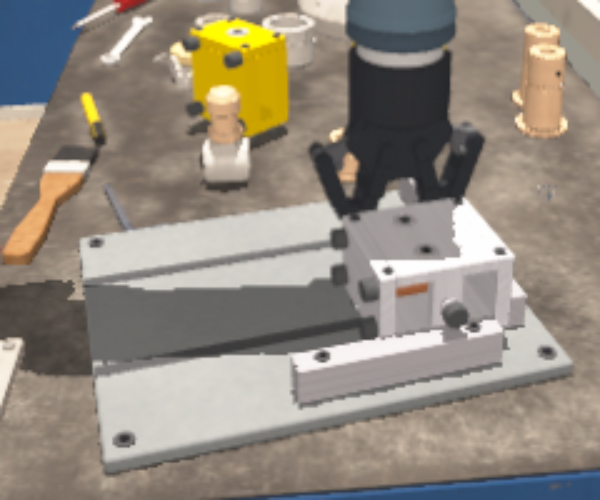

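The jig is just short of the side rail, with its knob at crop (455,313) over the rail, and it still looks square to the rear rail. I'll push gently until it makes contact.

Emit:
move_arm(
  motion=[
    {"tx": -2, "ty": 0, "tz": 0, "spin": 0, "hand": 40},
    {"tx": -4, "ty": 0, "tz": 0, "spin": 0, "hand": 40},
    {"tx": -6, "ty": 0, "tz": 0, "spin": 0, "hand": 40},
    {"tx": -7, "ty": 0, "tz": 0, "spin": 0, "hand": 40},
    {"tx": -7, "ty": 0, "tz": 0, "spin": 0, "hand": 40},
  ],
)

```text
t: 13.08
position: [639.7, 60.2, 33.4]
tcp_rot: [0.633, 0.774, 0.004, -0.004]
force: [-4.6, 17.6, 6.0]
opening: 0.467
grasp_force: 0.0
```

Emit:
move_arm(
  motion=[
    {"tx": -2, "ty": 0, "tz": 0, "spin": 0, "hand": 40},
    {"tx": -4, "ty": 0, "tz": 0, "spin": 0, "hand": 40},
    {"tx": -4, "ty": 0, "tz": 0, "spin": 0, "hand": 40},
  ],
)

```text
t: 13.45
position: [639.6, 60.3, 33.5]
tcp_rot: [0.632, 0.775, 0.005, -0.006]
force: [-7.7, 24.8, 9.9]
opening: 0.469
grasp_force: 0.0
```

Emit:
move_arm(
  motion=[
    {"tx": 10, "ty": 0, "tz": 0, "spin": 0, "hand": 40},
    {"tx": 30, "ty": 0, "tz": 0, "spin": 0, "hand": 40},
    {"tx": 40, "ty": -20, "tz": -50, "spin": -0.15, "hand": 40},
    {"tx": 40, "ty": -60, "tz": -100, "spin": -0.32, "hand": 40},
    {"tx": 40, "ty": -100, "tz": -110, "spin": -0.49, "hand": 40},
    {"tx": 30, "ty": -140, "tz": -110, "spin": -0.66, "hand": 40},
    {"tx": 10, "ty": -140, "tz": -110, "spin": -0.83, "hand": 50},
    {"tx": -20, "ty": -140, "tz": -110, "spin": -1.0, "hand": 56},
    {"tx": -45, "ty": -140, "tz": -110, "spin": -1.17, "hand": 56},
    {"tx": -55, "ty": -140, "tz": -110, "spin": -1.34, "hand": 56},
    {"tx": -55, "ty": -140, "tz": -110, "spin": -1.5, "hand": 56},
    {"tx": -55, "ty": -140, "tz": -110, "spin": -1.571, "hand": 56},
  ],
)

```text
t: 14.95
position: [514.3, -34.6, 142.6]
tcp_rot: [-0.099, 0.995, -0.0, 0.0]
force: [1.1, 0.1, 0.3]
opening: 0.657
grasp_force: 0.0
```

```bash
python3 -c "
from h import *
jig('s8','top')
c=camera('top');cv2.imwrite('pics/t8.png',cv2.resize(c['image'][150:300,340:470,::-1],None,fx=4,fy=4,interpolation=cv2.INTER_CUBIC))"
```

```text
side 1768 [646.1   1.8] [110.7  93.2] 11.1 85.1 [[583.0, 37.0], [601.0, -55.0], [709.0, -33.0], [691.0, 58.0]]
top 1810 [ 6.489e+02 -3.000e-01] [111.5  91.8] 11.22 87.3 [[585.0, 34.0], [603.0, -56.0], [713.0, -35.0], [695.0, 56.0]]
[514.2 -34.4 142.5] [ 0.4  0.  -0.9] 15.05
```

View pics/t8.png

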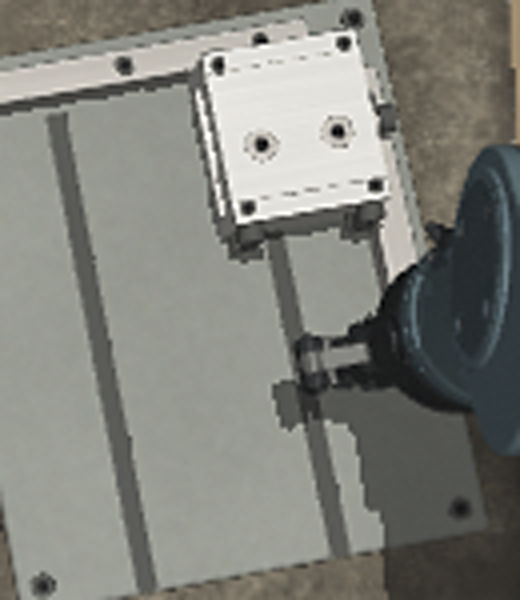

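The top view shows the jig square in the corner: the bush face with its two bushes at (262,145) and (338,130), the rear rail at (230,65) and the side rail at (395,220). The numbers agree, with yaw 11.2° and position on target within 1 mm. I'll finish with a gentle push to the rear.

Emit:
move_arm(
  motion=[
    {"tx": 0, "ty": 11, "tz": 30, "spin": 0, "hand": 44},
    {"tx": 0, "ty": 11, "tz": 70, "spin": 0, "hand": 44},
    {"tx": -10, "ty": 11, "tz": 100, "spin": 0, "hand": 44},
    {"tx": -30, "ty": 11, "tz": 108, "spin": 0, "hand": 44},
    {"tx": -50, "ty": 11, "tz": 108, "spin": 0, "hand": 44},
    {"tx": -60, "ty": 11, "tz": 108, "spin": 0, "hand": 44},
    {"tx": -64, "ty": 11, "tz": 108, "spin": 0, "hand": 44},
    {"tx": -67, "ty": 11, "tz": 108, "spin": 0, "hand": 44},
    {"tx": -70, "ty": 11, "tz": 108, "spin": 0, "hand": 44},
    {"tx": -73, "ty": 11, "tz": 108, "spin": 0, "hand": 44},
    {"tx": -75, "ty": 11, "tz": 108, "spin": 0, "hand": 44},
    {"tx": -75, "ty": 11, "tz": 108, "spin": 0, "hand": 44},
  ],
)

```text
t: 16.6
position: [580.3, -9.7, 32.9]
tcp_rot: [-0.097, 0.995, -0.0, -0.005]
force: [-10.9, -1.5, 3.0]
opening: 0.512
grasp_force: 0.0
```

Emit:
move_arm(
  motion=[
    {"tx": -2, "ty": 0, "tz": 0, "spin": 0, "hand": 44},
    {"tx": -4, "ty": 0, "tz": 0, "spin": 0, "hand": 44},
    {"tx": -6, "ty": 0, "tz": 0, "spin": 0, "hand": 44},
    {"tx": -6, "ty": 0, "tz": 0, "spin": 0, "hand": 44},
  ],
)

```text
t: 17.1
position: [579.9, -10.1, 31.3]
tcp_rot: [-0.097, 0.995, -0.0, -0.011]
force: [-23.3, -5.1, 6.5]
opening: 0.512
grasp_force: 0.0
```

```bash
python3 -c "
from h import *
jig('s9')"
```

```text
side 1712 [634.7  -5.4] [139. 101.] 13.01 85.2 [[556.0, 28.0], [578.0, -70.0], [714.0, -39.0], [691.0, 59.0]]
top 1147 [649.6   2.8] [112.   87.5] 9.67 87.1 [[587.0, 37.0], [602.0, -50.0], [712.0, -31.0], [697.0, 55.0]]
[580.  -10.1  31.2] [-23.8  -5.2   6.7] 17.2
```

Firm against the rear rail. I'll back off and measure.

Emit:
move_arm(
  motion=[
    {"tx": 5, "ty": 0, "tz": 0, "spin": 0, "hand": 44},
    {"tx": 20, "ty": 0, "tz": 0, "spin": 0, "hand": 44},
    {"tx": 50, "ty": 0, "tz": -10, "spin": 0, "hand": 44},
    {"tx": 80, "ty": 0, "tz": -60, "spin": 0, "hand": 44},
    {"tx": 90, "ty": 0, "tz": -110, "spin": 0, "hand": 44},
    {"tx": 90, "ty": 0, "tz": -120, "spin": 0, "hand": 44},
    {"tx": 90, "ty": 0, "tz": -120, "spin": 0, "hand": 44},
  ],
)

```text
t: 18.08
position: [503.9, -24.5, 154.7]
tcp_rot: [-0.098, 0.995, 0.0, 0.001]
force: [0.1, -0.7, -0.5]
opening: 0.516
grasp_force: 0.0
```

```bash
python3 - <<'E'
from h import *
jig('s10')
z=np.load("c0.npz")
c=camera("top"); W=pts(c); np.savez("c1.npz",top=W,it=c["image"])
# fit nose edge / right edge of jig top vs rail far edges in the same camera frame
def lab(W,lo,hi,x0,x1,y0,y1):
    m=(W[...,2]>lo)&(W[...,2]<hi)&(W[...,0]>x0)&(W[...,0]<x1)&(W[...,1]>y0)&(W[...,1]<y1); return W[m]
a=np.radians(11.28); ex=np.array([np.cos(a),np.sin(a)]); ey=np.array([-ex[1],ex[0]])
J=lab(W,80,96,570,725,-70,70)[:,:2]
X,Y=J@ex,J@ey; print("jig X",np.percentile(X,[.5,99.5]),"Y",np.percentile(Y,[.5,99.5]))
d=np.abs(z["it"].astype(int)-c["image"]).max(2)
print("left bystander change px",(d[170:345,180:318]>40).sum())
E
```

```text
side 1771 [646.7   2.3] [111.1  93.7] 11.35 85.1 [[583.0, 37.0], [601.0, -55.0], [710.0, -33.0], [692.0, 59.0]]
top 1811 [ 6.503e+02 -2.000e-01] [111.  92.] 11.36 87.3 [[587.0, 34.0], [605.0, -56.0], [714.0, -34.0], [696.0, 56.0]]
[502.7 -24.5 153.1] [-0.2 -0.3 -0.1] 18.175
jig X [584.12784714 691.50073848] Y [-172.10290614  -81.97958986]
left bystander change px 6
```

```bash
python3 -c "
from plant import ticket
print(ticket.hand_in())"
```

```text
the job is handed in; nothing more can be done
None
```

The jig is tipped onto its far-side feet with the two-bush face up and pushed square against both rails, measured about 0.1° off the rails' angle. The things to the left of the plate did not move, and the job was handed in at about 18 s.

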